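# Lay the retaining bar over the sample vials

## Task

Draw the red retaining bar out of its slate-blue parking sleeve by the end that sticks out, lay it flat on the bench clear of the sleeve and let go of it, then take it again by its middle. Lay it across the two raised channels at the ends of the vial rack so that it bridges the row of blue-capped vials and lies level, fully down in both channels; lower it in, do not drop it from above the rack. Leave the two bottles and the beaker where they stand.

Things in the scene. Friction and masses are not known exactly. Their poses are not given: they have to be found in the camera images.
- bar: Red straight bar, rectangular, 200 long x 24 wide x 16 high (mm), about 0.2 kg. Origin: centre of its underside. x along its length, y across, z up. The same either way round. At the start it lies on the bench inside the sleeve, about 47 mm of its +x end sticking out of the mouth.
- bar_mid (a point): Centre of the bar's volume (8 mm above its underside).
- sleeve: Slate-blue low parking sleeve fixed to the bench: roofed channel without floor, outside 160 (x) x 40 x 28 mm high, inside 32 wide x 24 high, closed at -x, open at its mouth at +x; flat screw flanges beside it (to 41 mm from its axis, 2 mm thick). Origin: centre of its length, on the bench. The bar slides out along +x.
- sleeve_mouth (a point): Middle of the sleeve's mouth, on the bench, 80 mm from the sleeve's origin along its +x.
- rack: White-based fixed vial rack. Base plate 250 (x) x 84 x 8 mm; a row of four amber vials with blue caps along x in the middle (24 mm wide, tops 51 mm above the bench); at each end a grey raised channel (see rack_seat) for an end of the bar, too narrow for fingers beside the bar; between them (|x| under 73 mm) fingers have room. Origin: centre of its underside; z up.
- rack_seat (a point): Where the middle of the bar's underside belongs: midway between the channels, level with their floors, 60 mm above the bench. Axes as the rack's. Channel floors run from 73 to 108 mm either way along x, then an end lip 8 mm high; side cheeks stand 34 mm apart, flared above to about 44 mm, tops 26 mm above the floor.
- clear_bottle: Bystander: clear bottle with grey cap, 72 mm across, 130 high. Origin: centre of its underside. Leave alone.
- amber_bottle: Bystander: amber bottle with blue cap, 66 mm across, 120 high. Origin: centre of its underside. Leave alone.
- beaker: Bystander: white open beaker, 66 mm across, 80 high. Origin: centre of its underside. Leave alone.
There are look-alikes about, which are no part of the job. Of the things that look like the bar, take the one that is farthest from the robot's base at the start.

How it is judged:
By the outcome, as a careful person would: the job done as asked, in the order asked, and still so for the second after the job is handed in, with the robot touching nothing.
It also fails if it takes over 51 s, if anything falls off the work surface, if the arm or the gripper's body presses on something with over 40 N, if the wrist force passes 120 N, or if a joint passes its speed limit or range.

## Robot

A 6-joint arm with a two-finger parallel gripper is mounted at the origin on the work surface. World frame = base frame: x ahead of the robot, y to its left, z up, the work surface at z = 0. Lengths are in m, angles in rad, forces in N, time in s.
With the tool pointing down it reaches from about 0.35 to 0.95 m from the base axis. Payload 17.4 kg.
Tool frame: the origin (TCP) lies at the very end of the fingers, on their centre line; the grasp point (between the pads) lies 19 mm behind it (bot.hold_point_z is the distance from the TCP to the grasp point, in m); z points along the fingers, y is the line along which they close (so a half turn about z gives the same grasp; the last joint's range is limited). The gripper opens to 93 mm and grips with 3 to 60 N. Pads are 15 mm wide; open, the fingers measure 128 mm over their backs; the gripper's body (75 mm by 188 mm) begins 65 mm behind the grasp point.
Start: joints at [-1.221, 0.116, 1.442, -0, 1.584, -0.038], TCP at [0.255, -0.625, 0.219] pointing down, gripper open.
Joint ranges: [-2.83, 2.83], [-0.83, 2.19], [0.07, 2.5], [-1.14, 4.28], [0.01, 3], [-2.97, 2.97]. Speed limits (rad/s): [1.89, 1.89, 2.22, 3.14, 3.14, 3.14].

## Interface

Orientations are given as a 3x3 rotation matrix whose columns are the frame's x, y, z axes.
In Python, from plant import bot, viewer, workorder gives the robot as it stands.
- The arm moves only by the shell command python3 -m jog 'ROWS' [FORCE]. ROWS is JSON, a list that holds one entry, the list of rows, each a list of 5 numbers: the closure, from 0 (fully open) to 1 (shut), then the shift along the world's x, y, z in cm, then the turn about the world's z in degrees. In form: [[[jaw, dx, dy, dz, yaw], ...]]. A call has 1 to 10 rows; each row is the pose to reach, as a shift and turn from the pose commanded when the call began; what a row does not reach only later rows make up. A row lasts 1/8 s, in which the tool goes at most 62.5 mm and 10.7 degrees, less where a joint would pass 70% of its speed; a pose out of reach is approached as far as the arm can. A call with a gripper value outside its range is refused whole. The fingers move at their own pace and stop on an object; FORCE is the grip in N (left out, the last holds). Time passes only in rows, so rows that repeat a pose let the fingers close. It gives the time, the measured TCP pose, the force, the opening and the grip force at its end, in the units of the state.
- bot.sense(): the state, without advancing time (a new reading comes with each control period).
- viewer.get_image(name): name is "scene" or "top"; returns a dict with "pixels" (384x512x3 uint8, blue, green, red), "vfov" (degrees; the focal length in pixels is half the picture's height over the tangent of half this angle, whatever the lens; pixels are square), "cx", "cy" (the principal point, pixels), "R" (3x3) and "t" (3): a world point X has camera coordinates R X + t. Camera axes: x right, y down, z forward; pixel columns grow to the right and rows downward; lengths in m; the calibration is good to about 2 mm. A picture is of the moment at which its call begins. There is no depth.
- workorder.sign_off(): hands the job in; it is judged then, once.
The state is a dict: "t": time; "qpos": joint angles; "qvel": joint speeds; "joint_torque": joint torques, N m; "ee_pos": TCP position; "tool_rot": TCP orientation; "ft_force": force on the tool from outside, world axes, zero at the start; "ft_torque": the same for the moment, N m; "finger_gap": finger opening in m; "grip_force": force on a finger pad.
Only numpy, scipy, OpenCV 4.12 (cv2) and the standard library are available. Lean on these libraries where they do the work, as an engineer would, in place of code of your own. Each camera call takes 0.05 s, during which the arm holds its last target. There are 200 camera calls.

## Working session

There is one attempt and no reset: what is moved stays moved. The work goes in short steps, Python scripts to look and compute and a shell command to move; the robot and the scene stay as the last step left them, time stands still between calls to the robot, and variables do not carry over. Pictures are saved under pics/ and viewed, at most 10 in all, crops included, and the job is handed in when it is done.

```bash
mkdir -p pics; cat > h.py <<'E'
import numpy as np, cv2
from plant import bot, viewer, workorder
def snap(name,fn=None):
    im=viewer.get_image(name); 
    if fn: cv2.imwrite('pics/'+fn,im['pixels'])
    return im
def ray(im,u,v,z):
    f=im['pixels'].shape[0]/2/np.tan(np.radians(im['vfov'])/2)
    R=np.array(im['R']);t=np.array(im['t'])
    c=-R.T@t; d=R.T@np.array([(u-im['cx'])/f,(v-im['cy'])/f,1])
    return c+d*(z-c[2])/d[2]
def proj(im,X):
    f=im['pixels'].shape[0]/2/np.tan(np.radians(im['vfov'])/2)
    p=np.array(im['R'])@np.array(X)+np.array(im['t'])
    return f*p[0]/p[2]+im['cx'],f*p[1]/p[2]+im['cy']
E
python3 - <<'E'
from h import *
import pickle
a=snap('scene','s0.png');b=snap('top','t0.png')
pickle.dump((a,b),open('i0.pkl','wb'))
for i in(a,b): print(i['vfov'],i['cx'],i['cy'],-np.array(i['R']).T@i['t'],np.array(i['R']).round(3).tolist())
print(bot.sense()['tool_rot'],bot.hold_point_z)
E
ls
```

```text
53.70777039131372 257.49992629346605 196.21299157824177 [ 0.96065408 -0.45479512  0.78904302] [[0.779, 0.627, -0.008], [0.451, -0.569, -0.688], [-0.436, 0.532, -0.726]]
49.59171520162782 259.64848543598373 189.686236869069 [0.37073867 0.0362358  1.177721  ] [[0.008, -1.0, -0.01], [-0.987, -0.006, -0.163], [0.162, 0.011, -0.987]]
[[ 9.25748814e-01  3.78138869e-01 -3.58971712e-04]
 [ 3.78139036e-01 -9.25748265e-01  1.00923164e-03]
 [ 4.93122714e-05 -1.07003621e-03 -9.99999426e-01]] 0.0188
h.py
i0.pkl
pics
```

View pics/s0.png

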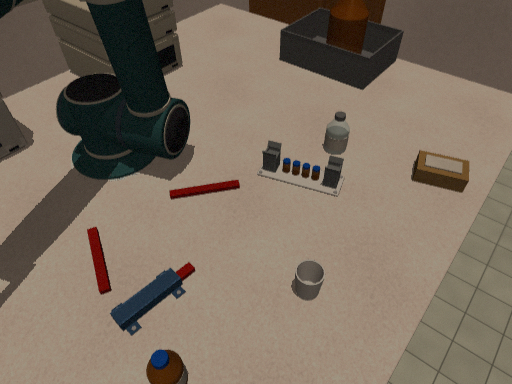

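View pics/t0.png

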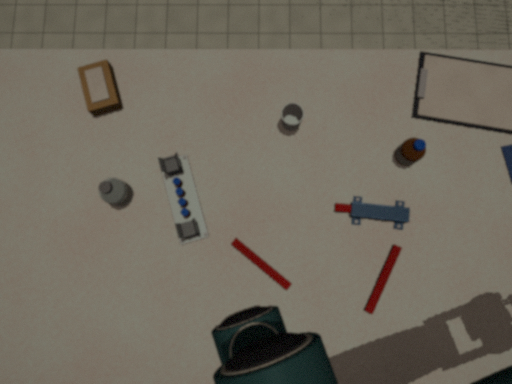

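Scene: the rack is near scene (302,175) / top (182,198). Bar candidates in top are the loose bar at (262,264), the loose bar at (383,279), and the bar in the sleeve at (343,209). The sleeve bar fits the description, and I'll check its distance and a crop.

```bash
python3 - <<'E'
from h import *
import pickle
a,b=pickle.load(open('i0.pkl','rb'))
for n,u,v in(('l1',262,264),('l2',383,279),('sl',343,209)):
    p=ray(b,u,v,.016);print(n,p.round(3),np.hypot(*p[:2]).round(3))
t=cv2.resize(b['pixels'][180:240,325:425],None,fx=4,fy=4,interpolation=cv2.INTER_CUBIC)
r=cv2.resize(b['pixels'][145:250,150:215],None,fx=5,fy=5,interpolation=cv2.INTER_CUBIC)
s=cv2.resize(a['pixels'][255:335,105:205],None,fx=4,fy=4,interpolation=cv2.INTER_CUBIC)
C=np.zeros((570,740,3),np.uint8);C[:240,:400]=t;C[250:570,:400]=s;C[:525,410:735]=r
cv2.imwrite('pics/c0.png',C)
E
```

```text
l1 [0.355 0.041 0.016] 0.357
l2 [ 0.317 -0.289  0.016] 0.429
sl [ 0.509 -0.185  0.016] 0.541
```

View pics/c0.png

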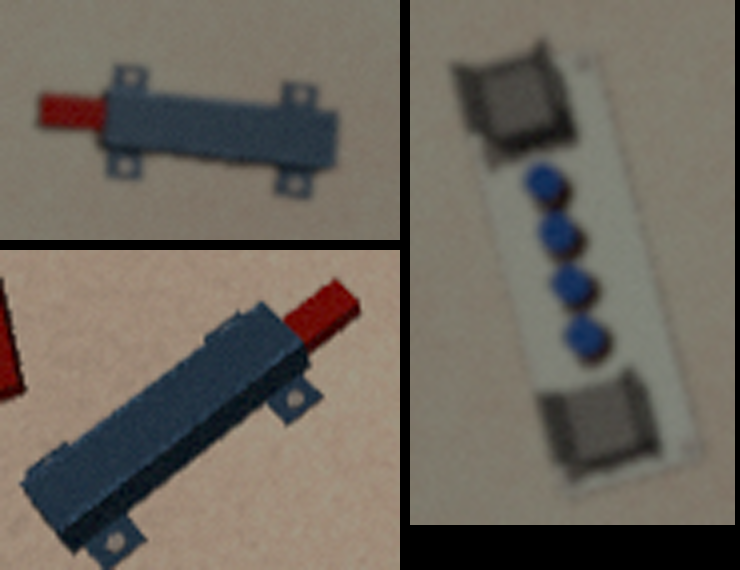

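The crop confirms the red end sticks out of the sleeve (tip at top-view (335,207)), and this bar is the farthest at 0.54 m. Next I'll compute the sleeve and rack poses.

```bash
python3 - <<'E'
from h import *
import pickle
a,b=pickle.load(open('i0.pkl','rb'))
T=lambda x,y:(x/4+325-.375,y/4+180-.375)
S=lambda x,y:(x/4+105-.375,(y-250)/4+255-.375)
K=lambda x,y:((x-410)/5+150-.4,y/5+145-.4)
def pr(n,l,im,f,z):
    P=np.array([ray(im,*f(*p),z)[:2] for p in l]);print(n,P.round(4).tolist(),P.mean(0).round(4));return P
for n,l,im,f in(('T roof',[(107,92),(103,150),(332,167),(338,110)],b,T),('S roof',[(262,303),(308,350),(72,547),(25,482)],a,S)):
    P=pr(n,l,im,f,.028); d=(P[0]+P[1]-P[2]-P[3])/2;print('len',np.linalg.norm(d),'yaw',np.degrees(np.arctan2(d[1],d[0])))
pr('T bar tip',[(40,94),(39,125)],b,T,.016)
pr('S bar tip',[(335,279),(360,303)],a,S,.016)
P=pr('T caps',[(545,183),(560,235),(574,287),(587,338)],b,K,.051);d=P[0]-P[3];print(np.linalg.norm(d),np.degrees(np.arctan2(d[1],d[0])))
pr('T base',[(590,52),(697,460),(570,492)],b,K,.008)
for n,im,(x0,y0,x1,y1) in(('T',b,(160,170,200,225)),('S',a,(270,145,340,190))):
    p=im['pixels'][y0:y1,x0:x1].astype(int);m=((p[...,0]-p[...,2]>35)).astype(np.uint8)
    k,_,st,c=cv2.connectedComponentsWithStats(m)
    P=[]
    for i in range(1,k):
        if st[i,4]>5:
            q=ray(im,c[i][0]+x0,c[i][1]+y0,.051 if n=='T' else .047);P.append(q[:2]);print(n,st[i,4],c[i]+[x0,y0],q.round(4))
    P=np.array(P);d=P[-1]-P[0];print(P.mean(0),np.degrees(np.arctan2(d[1],d[0])))
s=cv2.resize(a['pixels'][130:205,250:355],None,fx=7,fy=7,interpolation=cv2.INTER_CUBIC);cv2.imwrite('pics/c1.png',s)
E
```

```text
T roof [[0.5252, -0.2065], [0.4847, -0.2027], [0.474, -0.36], [0.5136, -0.3661]] [ 0.4994 -0.2838]
len 0.15881376818278625 yaw 85.98672741056424
S roof [[0.4882, -0.2049], [0.5326, -0.2098], [0.5222, -0.3676], [0.4728, -0.3608]] [ 0.5039 -0.2858]
len 0.15738078479030446 yaw 85.28866984425771
T bar tip [[0.5251, -0.162], [0.5031, -0.1609]] [ 0.5141 -0.1614]
S bar tip [[0.5027, -0.1619], [0.5266, -0.1644]] [ 0.5146 -0.1631]
T caps [[0.5786, 0.2784], [0.5496, 0.269], [0.5208, 0.2602], [0.4928, 0.252]] [0.5355 0.2649]
0.0898276398340911 17.115918804094356
T base [[0.6639, 0.2646], [0.4292, 0.1959], [0.4108, 0.2665]] [0.5013 0.2424]
T 33 [176.27272727 180.84848485] [0.5796 0.2794 0.051 ]
T 35 [179. 191.] [0.5513 0.2707 0.051 ]
T 35 [181.82857143 201.42857143] [0.5224 0.2618 0.051 ]
T 35 [184.51428571 211.74285714] [0.494  0.2534 0.051 ]
[0.53682528 0.26630042] -163.09691156782716
S 31 [286.38709677 160.48387097] [0.4909 0.256  0.047 ]
S 32 [296.09375 162.9375 ] [0.5197 0.2648 0.047 ]
S 33 [305.93939394 165.42424242] [0.5484 0.2736 0.047 ]
S 33 [315.96969697 168.        ] [0.5774 0.2823 0.047 ]
[0.53412094 0.26919072] 16.917956379546453
```

View pics/c1.png

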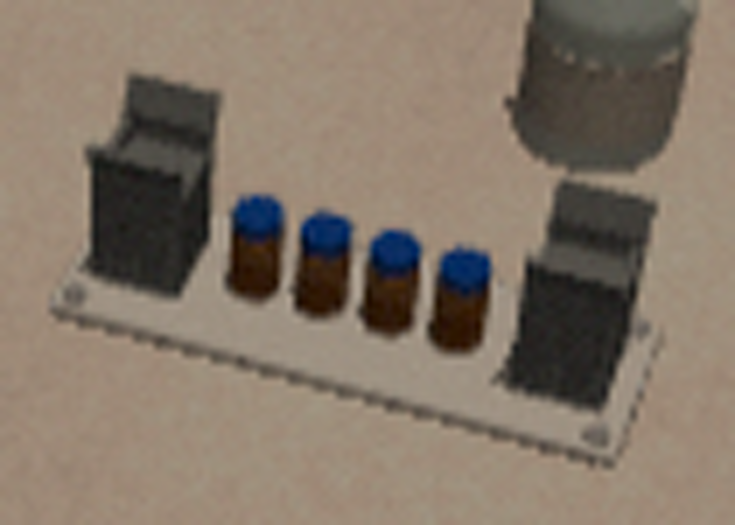

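The enlarged rack crop shows four caps in a row between two upright channels. The two views agree within 3 mm: rack centre ≈ (0.5355, 0.268) at yaw 17°, bar tip ≈ (0.514, -0.162) at yaw 85.6°. I'll go above the protruding end at (0.5125, -0.182), turning +63.4°.

```bash
python3 -m jog '[[[0,25.7,44.3,0,63.4],[0,25.7,44.3,0,63.4],[0,25.7,44.3,0,63.4],[0,25.7,44.3,0,63.4],[0,25.7,44.3,0,63.4],[0,25.7,44.3,0,63.4],[0,25.7,44.3,0,63.4],[0,25.7,44.3,-6,63.4],[0,25.7,44.3,-12,63.4],[0,25.7,44.3,-12,63.4]]]' 20; python3 -m jog '[[[0,0,0,0,0],[0,0,0,0,0]]]'
python3 - <<'E'
from h import *
import pickle
s=bot.sense();print(s['t'],s['ee_pos'],np.array(s['tool_rot']).round(3).tolist(),np.array(s['qpos']).round(2),s['finger_gap'])
a=snap('scene');b=snap('top')
C=np.hstack([cv2.resize(a['pixels'][230:340,100:230],None,fx=3,fy=3),cv2.resize(b['pixels'][150:260,290:420],None,fx=3,fy=3)])
cv2.imwrite('pics/g1.png',C)
for i,n in((a,'S'),(b,'T')):
    print(n,[np.round(proj(i,p)) for p in([.514,-.162,.016],[.5125,-.182,.016],list(s['ee_pos']))])
E
```

```text
t: 1.35
ee_pos: [0.5112, -0.1804, 0.0953]
tool_rot: [[0.075, 0.997, -0.004], [0.997, -0.075, 0.002], [0.001, -0.004, -1.0]]
ft_force: [-0.1, -0.5, -0.5]
finger_gap: 0.0931
grip_force: 0.0
t: 1.6
ee_pos: [0.5128, -0.1831, 0.1009]
tool_rot: [[0.077, 0.997, 0.002], [0.997, -0.077, -0.001], [-0.001, 0.002, -1.0]]
ft_force: [-0.7, -0.4, -0.8]
finger_gap: 0.0929
grip_force: 0.0
1.6 [ 0.5128347  -0.18307368  0.10094025] [[0.077, 0.997, 0.002], [0.997, -0.077, -0.001], [-0.001, 0.002, -1.0]] [-0.39 -0.11  1.87 -0.    1.39 -0.31] 0.09292737646185102
S [array([192., 264.]), array([185., 270.]), array([179., 249.])]
T [array([335., 207.]), array([342., 208.]), array([348., 204.])]
```

View pics/g1.png

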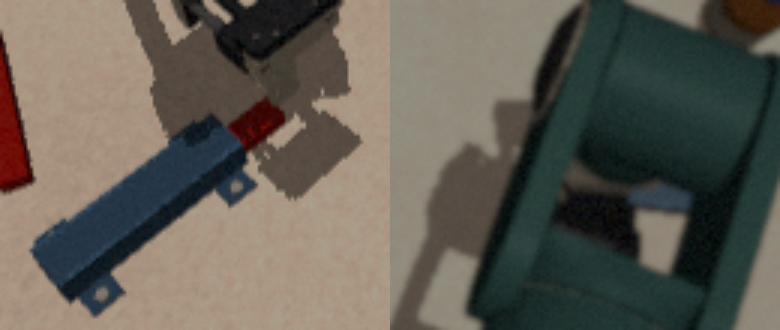

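The gripper hangs over the red stub (crop around (258,125)) and the jaws straddle it. Descend to about z = 4 mm, then close.

```bash
python3 -m jog '[[[0,0,0.1,-4,0],[0,0,0.1,-7,0],[0,0,0.1,-8.5,0],[0,0,0.1,-9.3,0],[0,0,0.1,-9.6,0],[0,0,0.1,-9.6,0],[0.6,0,0.1,-9.6,0],[0.9,0,0.1,-9.6,0],[1,0,0.1,-9.6,0],[1,0,0.1,-9.6,0]]]' 20;python3 -m jog '[[[1,0,0,0,0],[1,0,0,0,0],[1,0,0,0,0],[1,0,0,0,0]]]'
```

```text
t: 2.95
ee_pos: [0.5123, -0.1809, 0.0027]
tool_rot: [[0.076, 0.997, 0.0], [0.997, -0.076, -0.0], [-0.0, 0.0, -1.0]]
ft_force: [0.6, 0.3, 0.2]
finger_gap: 0.0575
grip_force: 0.0
t: 3.45
ee_pos: [0.5122, -0.1809, 0.0026]
tool_rot: [[0.076, 0.997, -0.0], [0.997, -0.076, 0.0], [0.0, -0.0, -1.0]]
ft_force: [-0.2, 0.1, 0.1]
finger_gap: 0.0239
grip_force: 19.9
```

Gripped, gap 23.9 mm. Pull out along the sleeve axis (0.077, 0.997).

```bash
python3 -m jog '[[[1,0.1,1,0,0],[1,0.23,3,0,0],[1,0.42,5.5,0,0],[1,0.62,8,0,0],[1,0.81,10.5,0,0],[1,1.0,13,0,0],[1,1.2,15.5,0,0],[1,1.39,18,0,0],[1,1.54,20,0,0],[1,1.7,22,0,0]]]';python3 -m jog '[[[1,0,0,0,0],[1,0,0,0,0]]]'
python3 - <<'E'
from h import *
a=snap('scene');b=snap('top')
C=np.hstack([cv2.resize(a['pixels'][160:340,100:300],None,fx=2,fy=2),cv2.resize(b['pixels'][130:310,225:425],None,fx=2,fy=2)])
cv2.imwrite('pics/g2.png',C)
E
```

```text
t: 4.7
ee_pos: [0.5288, 0.0411, 0.0026]
tool_rot: [[0.076, 0.997, -0.0], [0.997, -0.076, 0.0], [0.0, -0.0, -1.0]]
ft_force: [-1.0, -1.3, -0.2]
finger_gap: 0.0237
grip_force: 19.9
t: 4.95
ee_pos: [0.529, 0.0394, 0.0026]
tool_rot: [[0.076, 0.997, -0.0], [0.997, -0.076, 0.0], [0.0, -0.0, -1.0]]
ft_force: [-0.0, 1.1, -0.3]
finger_gap: 0.0237
grip_force: 19.9
```

View pics/g2.png

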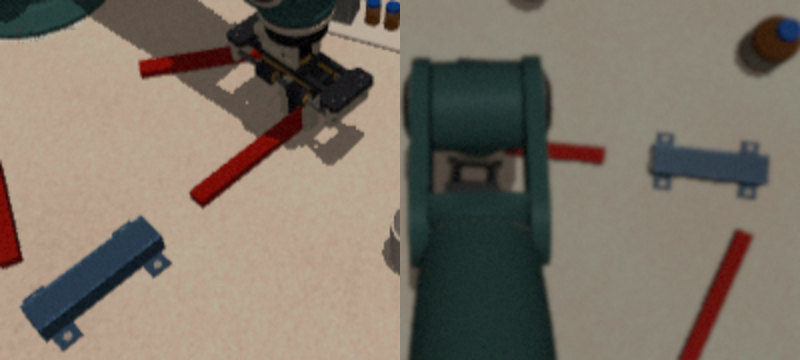

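The bar is fully out of the sleeve: its rear end is at top px (327,207) and the mouth is about 24 px away. Release and rise.

```bash
python3 -m jog '[[[0,0,0,0,0],[0,0,0,0,0],[0,0,0,0,0],[0,0,0,0,0],[0,0,0,0,0],[0,0,0,3,0],[0,0,-3,7,0],[0,0,-7,7,0],[0,0,-8,7,0],[0,0,-8,7,0]]]'
python3 - <<'E'
from h import *
import pickle
a=snap('scene');b=snap('top');s=bot.sense();pickle.dump((a,b),open('i1.pkl','wb'))
print(s['t'],s['ee_pos'],s['finger_gap'])
A=cv2.resize(a['pixels'][190:270,185:285],None,fx=5,fy=5,interpolation=cv2.INTER_CUBIC)
B=cv2.resize(b['pixels'][185:230,220:345],None,fx=4,fy=4,interpolation=cv2.INTER_CUBIC)
C=np.zeros((590,500,3),np.uint8);C[:400]=A;C[410:590]=B;cv2.imwrite('pics/g3.png',C)
E
```

```text
t: 6.3
ee_pos: [0.529, -0.041, 0.0722]
tool_rot: [[0.078, 0.997, -0.001], [0.997, -0.078, 0.0], [0.0, -0.001, -1.0]]
ft_force: [-0.5, 0.7, -0.1]
finger_gap: 0.093
grip_force: 0.0
6.4 [ 0.52908833 -0.04014818  0.07223154] 0.09301095898250086
```

View pics/g3.png

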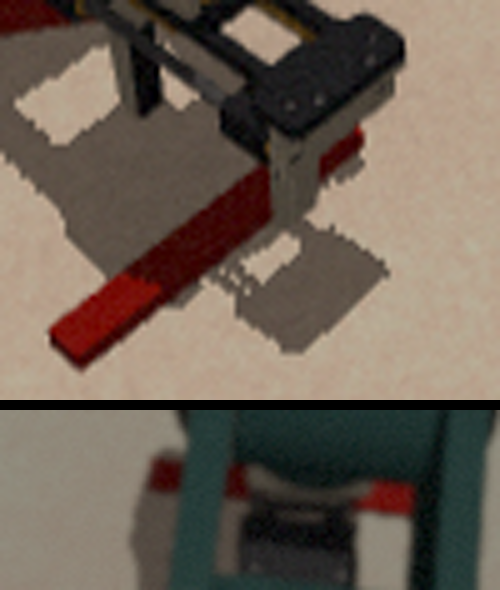

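The bar lies flat in the open. In the scene crop its rear corners are (52,335)/(82,355), and the front near corner is about (362,132). In the top crop the front end is at x = 153.

```bash
python3 - <<'E'
from h import *
import pickle
a,b=pickle.load(open('i1.pkl','rb'))
A=lambda x,y:(x/5+185-.4,y/5+190-.4)
B=lambda x,y:(x/4+220-.375,(y-410)/4+185-.375)
r=[ray(a,*A(*p),.016) for p in((52,335),(82,355),(362,132))];print(np.round(r,4),np.linalg.norm(r[2]-r[1]))
d=(r[2]-r[1]);print(np.degrees(np.arctan2(d[1],d[0])),'centre',(r[0]+r[1])/2+d/2)
f=[ray(b,*B(*p),.016) for p in((153,456),(151,488),(413,484),(412,511))];print(np.round(f,4))
print('rear from T2', ray(b,225+204/2-.25,130+155/2-.25,.012))
E
```

```text
[[ 0.5043 -0.1411  0.016 ]
 [ 0.524  -0.1402  0.016 ]
 [ 0.5413  0.0546  0.016 ]] 0.19555028515328188
84.92424196342942 centre [ 0.52278596 -0.04324994  0.016     ]
[[ 0.5436  0.0541  0.016 ]
 [ 0.5208  0.0553  0.016 ]
 [ 0.5248 -0.129   0.016 ]
 [ 0.5057 -0.128   0.016 ]]
rear from T2 [ 0.51372763 -0.14029859  0.012     ]
```

Bar middle ≈ (0.523, -0.042) at yaw ≈ 85.5°; the pull kinematics predict (0.5227, -0.0415). Grasp there.

```bash
python3 -m jog '[[[0,-0.6,-0.2,0,0],[0,-0.6,-0.2,-3,0],[0,-0.6,-0.2,-5.5,0],[0,-0.6,-0.2,-6.6,0],[0,-0.6,-0.2,-6.8,0],[0,-0.6,-0.2,-6.8,0],[1,-0.6,-0.2,-6.8,0],[1,-0.6,-0.2,-6.8,0],[1,-0.6,-0.2,-6.8,0],[1,-0.6,-0.2,-6.8,0]]]' 30;python3 -m jog '[[[1,0,0,0,0],[1,0,0,0,0],[1,0,0,0,0],[1,0,0,0,0],[1,0,0,0,0]]]'
```

```text
t: 7.65
ee_pos: [0.5233, -0.0429, 0.0047]
tool_rot: [[0.076, 0.997, 0.0], [0.997, -0.076, -0.0], [0.0, 0.0, -1.0]]
ft_force: [-0.8, 0.8, -0.5]
finger_gap: 0.0578
grip_force: 0.0
t: 8.28
ee_pos: [0.5232, -0.0429, 0.0046]
tool_rot: [[0.076, 0.997, -0.0], [0.997, -0.076, 0.0], [0.0, -0.0, -1.0]]
ft_force: [-0.8, -0.2, 0.3]
finger_gap: 0.0234
grip_force: 30.0
```

```bash
python3 -m jog '[[[1,0,0,4,0],[1,0,0,9,0],[1,0,0,14,0],[1,0.2,3,15,-8],[1,0.4,8,15,-18],[1,0.6,13,15,-28],[1,0.8,18,15,-38],[1,1,23,15,-48],[1,1.1,27,15,-58],[1,1.2,30,15,-67]]]'; python3 -m jog '[[[1,0,1,-2,-1.6],[1,0,1,-4,-1.6],[1,0,1,-5,-1.6],[1,0,1,-5,-1.6]]]'
python3 - <<'E'
from h import *
import pickle
a=snap('scene');b=snap('top');s=bot.sense();pickle.dump((a,b),open('i2.pkl','wb'))
print(s['t'],s['ee_pos'],np.degrees(np.arctan2(s['tool_rot'][1][0],s['tool_rot'][0][0])),s['finger_gap'])
A=cv2.resize(a['pixels'][120:205,240:370],None,fx=5,fy=5,interpolation=cv2.INTER_CUBIC)
cv2.imwrite('pics/g4.png',A)
E
```

```text
t: 9.52
ee_pos: [0.5349, 0.2588, 0.1543]
tool_rot: [[0.949, 0.315, -0.0], [0.315, -0.949, -0.0], [-0.0, -0.0, -1.0]]
ft_force: [1.3, -0.4, -1.3]
finger_gap: 0.0238
grip_force: 30.0
t: 10.02
ee_pos: [0.535, 0.2664, 0.1038]
tool_rot: [[0.956, 0.292, -0.001], [0.292, -0.956, -0.001], [-0.001, 0.0, -1.0]]
ft_force: [-0.2, -0.7, -1.4]
finger_gap: 0.0236
grip_force: 30.0
10.125 [0.5355603  0.26674396 0.1052478 ] 16.999238992795785 0.023837478935942177
```

View pics/g4.png

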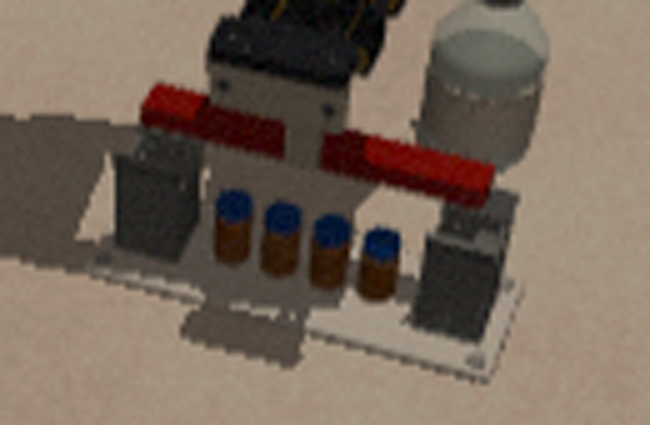

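The bar hangs level above the rack, with its ends over both channels (about (170,105) and (470,180) in the crop) and aligned with the row. Lower gently, watching the force.

```bash
python3 -m jog '[[[1,0,0.1,-0.7,0],[1,0,0.1,-1.4,0],[1,0,0.1,-2,0],[1,0,0.1,-2.5,0],[1,0,0.1,-3,0],[1,0,0.1,-3.2,0],[1,0,0.1,-3.2,0]]]'
python3 - <<'E'
from h import *
a=snap('scene');s=bot.sense();print(s['ft_force'],s['ft_torque'])
A=cv2.resize(a['pixels'][120:205,240:370],None,fx=6,fy=6,interpolation=cv2.INTER_CUBIC)
cv2.imwrite('pics/g5.png',A)
E
```

```text
t: 11.0
ee_pos: [0.5352, 0.2681, 0.0726]
tool_rot: [[0.956, 0.293, -0.0], [0.293, -0.956, -0.0], [-0.0, 0.0, -1.0]]
ft_force: [-0.6, 0.1, -0.8]
finger_gap: 0.0236
grip_force: 30.0
[-0.20378589  0.62251465 -2.22334119] [-0.005185    0.02674973 -0.02010197]
```

View pics/g5.png

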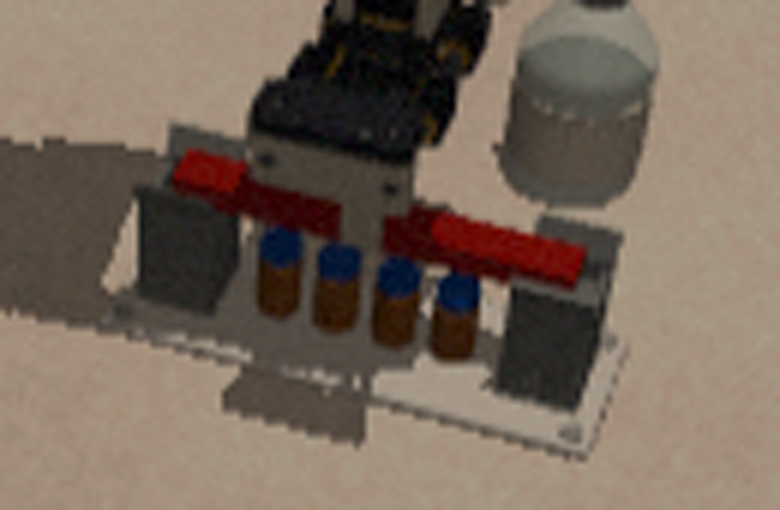

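The bar is between the cheeks at both ends with no contact force. Lower the last 8 mm.

```bash
python3 -m jog '[[[1,0,0,-0.3,0],[1,0,0,-0.6,0],[1,0,0,-0.8,0],[1,0,0,-0.85,0],[1,0,0,-0.85,0],[1,0,0,-0.85,0]]]'
```

```text
t: 11.8
ee_pos: [0.5353, 0.2681, 0.0646]
tool_rot: [[0.956, 0.293, 0.0], [0.293, -0.956, 0.0], [0.0, -0.0, -1.0]]
ft_force: [-3.3, -2.1, 5.8]
finger_gap: 0.0234
grip_force: 30.0
```

Upward force of 5.8 N at underside z = 0.060, so it is on the floors. Release and withdraw.

```bash
python3 -m jog '[[[0.6,0,0,0,0],[0.4,0,0,0,0],[0.2,0,0,0,0],[0,0,0,0,0],[0,0,0,0,0],[0,0,0,0,0],[0,0,0,2,0],[0,0,0,5,0],[0,0,0,9,0],[0,0,0,13,0]]]'; python3 -m jog '[[[0,0,0,4,0],[0,-4,-6,4,0],[0,-8,-12,4,0],[0,-10,-18,4,0],[0,-10,-24,4,0],[0,-10,-24,4,0],[0,-10,-24,4,0]]]'
python3 - <<'E'
from h import *
a=snap('scene');b=snap('top')
A=cv2.resize(a['pixels'][115:205,245:360],None,fx=4,fy=4,interpolation=cv2.INTER_CUBIC)
B=cv2.resize(b['pixels'][145:250,135:215],None,fx=4,fy=4,interpolation=cv2.INTER_CUBIC)
C=np.zeros((420,790,3),np.uint8);C[:360,:460]=A;C[:,470:]=B;cv2.imwrite('pics/g6.png',C)
E
```

```text
t: 13.05
ee_pos: [0.5352, 0.2681, 0.197]
tool_rot: [[0.956, 0.293, 0.001], [0.293, -0.956, 0.0], [0.001, -0.0, -1.0]]
ft_force: [-0.0, 0.2, 0.7]
finger_gap: 0.0929
grip_force: 0.0
t: 13.92
ee_pos: [0.4353, 0.0276, 0.2353]
tool_rot: [[0.957, 0.291, 0.001], [0.291, -0.957, 0.0], [0.001, 0.0, -1.0]]
ft_force: [-0.8, 0.5, -0.9]
finger_gap: 0.093
grip_force: 0.0
```

View pics/g6.png

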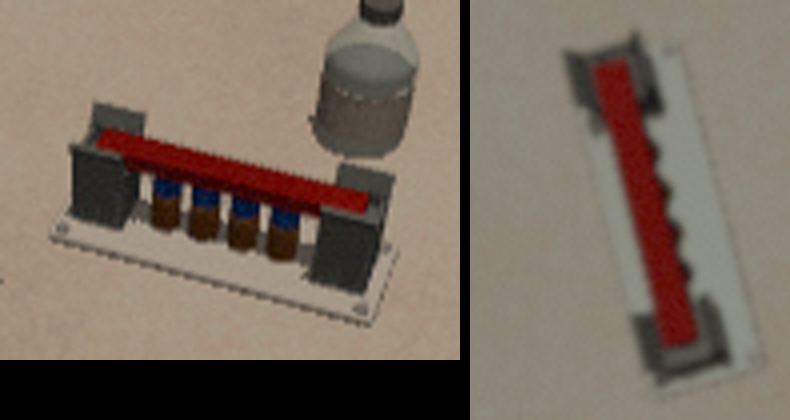

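The bar bridges the caps in both channels: scene crop ends (105,140)/(365,200), top crop ends (611,62)/(679,345). A quick numeric check that it is level.

```bash
python3 - <<'E'
from h import *
a=snap('scene');b=snap('top')
A=lambda x,y:(x/4+245-.375,y/4+115-.375)
B=lambda x,y:((x-470)/4+135-.375,y/4+145-.375)
c,y=np.array([.5353,.268]),np.radians(17)
for L in(-.1,.1):
    for w in(-.012,.012):
        X=[c[0]+L*np.cos(y)-w*np.sin(y),c[1]+L*np.sin(y)+w*np.cos(y),.076]
        u,v=proj(a,X);p,q=proj(b,X)
        print(L,w,'S crop',round((u+.375-245)*4),round((v+.375-115)*4),'T crop',round((p+.375-135)*4+470),round((q+.375-145)*4))
for L in(-.108,.108,-.116,.116):
    p,q=proj(b,[c[0]+L*np.cos(y),c[1]+L*np.sin(y),.068]);print('lip',L,round((p+.375-135)*4+470),round((q+.375-145)*4))
E
```

```text
-0.1 -0.012 S crop 93 147 T crop 699 341
-0.1 0.012 S crop 104 127 T crop 664 351
0.1 -0.012 S crop 362 214 T crop 623 59
0.1 0.012 S crop 370 193 T crop 589 69
lip -0.108 687 359
lip 0.108 606 56
lip -0.116 690 370
lip 0.116 603 45
```

The predicted corners of a level, seated bar match the picture within about 0.5 px at both ends.

```bash
python3 -c "
from plant import workorder;print(workorder.sign_off())"
```

```text
the job is handed in; nothing more can be done
None
```

The red bar is level and fully down in both rack channels, and the job was handed in at about 14 s of the 51 s allowed; the sign-off returned no verdict.

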